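# Gauge a heat sink against a flip stop and hold it down

### The arm

A 7-joint arm with a two-finger parallel gripper is mounted at the origin on the work surface. World frame = base frame: x ahead of the robot, y to its left, z up, the work surface at z = 0. Lengths are in m, angles in rad, forces in N, time in s.
With the tool pointing down it reaches from about 0.425 to 0.95 m from the base axis. Payload 16.7 kg.
Tool frame: the origin (TCP) lies midway between the tips of the shut fingers; the grasp point (between the pads) lies env.grasp_offset behind it (env.grasp_offset is the distance from the TCP to the grasp point, in m); z points along the fingers, y is the direction in which the jaws open and shut (so a half turn about z gives the same grasp; the last joint's range is limited). The gripper opens to 94 mm and grips with 3 to 60 N. Pads are 16 mm wide; open, the fingers measure 119 mm over their backs; the gripper's body (75 mm by 177 mm) begins 78 mm behind the grasp point.
Start: joints at [-1.321, 0.426, 0.074, 1.606, -0.034, 1.111, -0.067], TCP at [0.263, 0.622, 0.205] pointing down, gripper open.
Joint ranges: [-2.85, 2.85], [-0.5, 2.14], [-1.23, 1.37], [0.21, 2.46], [-1.02, 4.16], [0.16, 2.05], [-2.73, 2.73]. Speed limits (rad/s): [1.89, 1.89, 2.39, 2.39, 3.01, 3.01, 3.01].

### API

Orientations are given as a rotation vector (axis times angle).
In Python, from workcell import env gives the robot as it stands.
- The arm moves only by the tool apply_moves, never from a script. Its argument "targets" is one flat list of numbers, 7 for each row, row after row: the opening, from 0 (shut) to 1 (fully open), then the shift along the world's x, y, z scaled (see below), then the turn, a rotation vector about the world's x, y, z scaled (see below). A call has 1 to 12 rows; each row shifts and turns the commanded pose from where the row before left it; what a row does not reach is not made up. The controller multiplies each number of a shift by 500 mm and each number of a turn by 180 degrees. A row lasts 1/8 s, in which the tool goes at most 62.5 mm and 10.7 degrees, less where a joint would pass 70% of its speed; a pose out of reach is approached as far as the arm can. A call with a number of a shift or a turn outside -1 to 1 is refused whole. A call with a gripper value outside its range is refused whole. The fingers move at their own pace and stop on an object; "newtons" is the grip in N (left out, the last holds). Time passes only in rows, so rows that do not move let the fingers close. It gives the time, the measured TCP pose, the force and the opening at its end, in the units of the state.
- env.sense(): the state, without advancing time (a new reading comes with each control period).
- env.grab_frame(name): name is "scene" or "side" or "wrist"; returns a dict with "pixels" (480x640x3 uint8, blue, green, red), "fov_y" (degrees; the focal length in pixels is half the picture's height over the tangent of half this angle, whatever the lens; pixels are square), "cx", "cy" (the principal point, pixels), "rvec" (rotation vector, rad) and "tvec" (3), from world to camera coordinates, as OpenCV has them. Camera axes: x right, y down, z forward; pixel columns grow to the right and rows downward; lengths in m; the calibration is good to about 2 mm. The wrist camera is an equidistant fisheye: a pixel r from the principal point sees the ray r / f radians off the axis. A picture is of the moment at which its call begins. There is no depth.
- env.hand_in(): hands the job in, once; it reports no verdict.
The state is a dict: "t": time; "q": joint angles; "dq": joint speeds; "joint_efforts": joint torques, N m; "position": TCP position; "orientation": TCP orientation; "ft_force": force on the tool from outside, world axes, zero at the start; "moment": the same for the moment, N m; "opening": finger opening in m.
Only numpy, scipy, OpenCV 4.12 (cv2) and the standard library are available. Lean on these libraries where they do the work, as an engineer would, in place of code of your own. Each camera call takes 0.05 s, during which the arm holds its last target. There are 200 camera calls.

### The job

Flip the hinged stop down onto the fence of the jig, then push the long finned heat sink flat against the fence and endways up against the lowered stop. Next, swing the hold-down arm over so that its foot rests on the heat sink, and only then flip the stop back up, so the heat sink stays exactly where it was gauged. Do not disturb the other things on the bench.

Things in the scene. Friction and masses are not known exactly. Their poses are not given: they have to be found in the camera images.
- jig: gauging jig fixed to the bench: grey bed plate 180 (x) x 400 (y) x 12 thick with an aluminium fence bar along its y axis on the far (+x) side. Origin: centre of the plate's underside, on the bench. The fence's working face is the plane x = +40 and looks to -x; the fence is 35 thick (x 40 to 75), its top 46 above the bench
- stop_block: dark steel block fixed on the fence, same axes as the jig, its place along the fence differs each time. Origin = the gauging corner: on the fence's working face (x), in the plane of the lowered stop's gauging face (y), at the bed's top (z, 12 above the bench). A gauged heat sink lies on the +y side of that plane
- stop_hinge (a point): middle of the flip stop's hinge axis, which runs along y: at (+25, -6, +46) from stop_block's origin. The block's cheeks, 34 over all in y, reach 12 above it
- flip_stop (a joint): flip stop's angle about its hinge: 0 = down (arm level, pointing to -x, leaf hanging in front of the fence), 1.95 = fully up (arm stands and leans back to +x). Arm 70 long, 16 wide, 12 thick, centred on the hinge line. 0.22 kg, damped hinge, no spring: left alone it falls down below about 1.0 rad and goes fully up above about 1.5; moving it takes 1 to 3 N at the ball
- stop_leaf (a point): centre of the steel leaf at the flip stop's free end: 42 long along the arm (28 to 70 from the hinge), 12 thick (y), 46 deep from 4 above the arm's centre line to 42 below it, so 4 above the bed when down. Its +y face gauges the part
- stop_ball (a point): centre of the black ball, 22 diameter, on the flip stop's finger lever: a 10 thick round rod from the hinge, 70 to the ball's centre, 60 degrees above the arm on its upper side. Stop down: the lever rises above the fence leaning 30 degrees to -x; stop up: it points back to +x, nearly level. Pushing the ball over towards +x and down lifts the stop
- hold_hinge (a point): middle of the hold-down arm's hinge axis, which runs along y: at (+65, -30, +68) in the jig frame, in a 40 wide bracket that reaches 10 above it
- hold_down (a joint): hold-down arm's angle: 0 = level, pointing to -x, foot on a 40 high part on the bed (down to -0.15 with nothing below); 2.0 = fully up, leaning back to +x. Arm 95 long, 16 wide, 12 thick; rubber foot 24 diameter, 55 from the hinge, reaching 16 below the centre line. 0.35 kg, damped hinge, no spring: falls down by its weight below about 1.2 rad, stays up above about 1.9
- hold_bar (a point): middle of the black cross bar (16 diameter, 56 long along y) at the free end of the hold-down arm, 98 from its hinge
- sink: the work: loose aluminium heat sink 60 (x) x 160 (y) x 40 high, 0.4 kg, a 10 thick base with 7 lengthwise fins; it lies on the bed, off the fence and skewed a little. Origin: centre of its underside
- sink_corner (a point): lower corner of the heat sink at its fence side (+x) and stop end (-y); it meets the origin of stop_block when the heat sink is gauged
- sink_tail (a point): lower corner of the heat sink at its fence side (+x) and other end (+y)
- small_sink: bystander: small square heat sink of dark metal, 50 x 50 x 26 high, on the bench in front of the jig; origin centre of underside
- spool: bystander: upright grey wire spool, 64 diameter, 50 high, behind the jig; origin centre of underside
- capacitor: bystander: standing can capacitor, 35 diameter, 60 high, behind the jig; origin centre of underside
- meter: bystander: hand-held multimeter lying flat, 160 x 85 x 42; origin centre of underside
- wrench: bystander: steel wrench lying flat, 160 long
- flux_bottle: bystander: bottle, 52 diameter, 110 high, standing; origin centre of underside
Mind the look-alikes: they are no part of the job. Leave any yellow look-alike of the sink alone.

How it is judged:
By the outcome, as a careful person would: the job done as asked, in the order asked, and still so for the second after the job is handed in, with the robot touching nothing.
It also fails if it takes over 72 s, if anything falls off the work surface, if the arm or the gripper's body presses on something with over 40 N, if the wrist force passes 120 N, or if a joint passes its speed limit or range.

## Working session

There is one attempt and no reset: what is moved stays moved. The work goes in short steps, Python scripts to look and compute and a tool call to move; the robot and the scene stay as the last step left them, time stands still between calls to the robot, and variables do not carry over. Pictures are saved under pics/ and viewed, about 8 in all and at most 12, crops included, and the job is handed in when it is done.

Besides the shell and the picture viewer there is one more tool, called after "Call:" by a JSON object that holds its "op" and its "data", one argument or row to a line. apply_moves: Moves the arm, as the interface text tells. Shifts and turns lie within -1 to 1; 1 stands for 500 mm of shift or 180 degrees of turn. Its arguments: {"type":"object","properties":{"targets":{"type":"array"},"newtons":{"type":"number"}},"required":["targets"]}

```bash
mkdir -p pics; cat > h.py <<'E'
import numpy as np, cv2
from workcell import env
def grab(name):
    f=env.grab_frame(name); f['pixels']=np.asarray(f['pixels']).copy(); return f
def foc(f): return 240/np.tan(np.radians(f['fov_y'])/2)
def ray(f,u,v,fish=False):
    R=cv2.Rodrigues(np.array(f['rvec'],float))[0]; t=np.array(f['tvec'],float)
    a=np.array([u-f['cx'],v-f['cy']])/foc(f)
    if fish:
        r=np.linalg.norm(a); d=np.array([*(a/r*np.sin(r)),np.cos(r)]) if r>0 else np.array([0,0,1.])
    else: d=np.array([*a,1.])
    return -R.T@t, R.T@d
def onz(f,u,v,z,fish=False):
    c,d=ray(f,u,v,fish); return c+d*(z-c[2])/d[2]
def proj(f,P,fish=False):
    R=cv2.Rodrigues(np.array(f['rvec'],float))[0]; p=R@np.array(P,float)+np.array(f['tvec'],float)
    if fish:
        r=np.hypot(p[0],p[1]); th=np.arctan2(r,p[2]); a=p[:2]/r*th
    else: a=p[:2]/p[2]
    return a*foc(f)+[f['cx'],f['cy']]
E
python3 - <<'E'
from h import *
import pickle
np.set_printoptions(precision=4,suppress=True)
for n in ['scene','side']:
    f=grab(n); cv2.imwrite(f'pics/{n}0.png',f['pixels']); pickle.dump(f,open(f'{n}0.pkl','wb'))
    print(n,f['fov_y'],f['cx'],f['cy'],ray(f,320,240))
s=env.sense(); print(s); print(env.grasp_offset)
E
```

```text
scene 54.09170846701125 316.7125624564453 248.96055095160594 (array([0.8809, 0.4354, 1.038 ]), array([-0.3421, -0.3957, -0.8525]))
side 54.5221207288316 317.44745751192784 238.77573111784457 (array([ 0.1422, -0.6465,  0.7749]), array([ 0.4003,  0.6345, -0.6612]))
{'t': 0.1, 'q': array([-1.3205,  0.4267,  0.0738,  1.6065, -0.0341,  1.1108, -0.0671]), 'dq': array([-0.0014, -0.0009,  0.0002, -0.0015,  0.0002, -0.0013, -0.0006]), 'joint_efforts': array([  0.0069, -93.7461,   3.6753, -45.5046,  -0.0489,   0.0167,
        -0.    ]), 'position': array([0.2626, 0.6214, 0.2049]), 'orientation': array([-0.6238, -3.0789,  0.0018]), 'ft_force': array([ 0.1726, -0.3555, -0.3217]), 'moment': array([-0.0115, -0.0069,  0.0076]), 'opening': 0.0937317573362891}
0.0188
```

View pics/scene0.png

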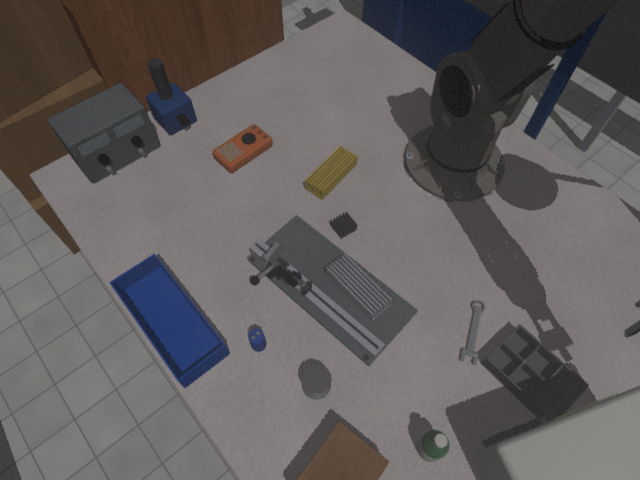

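View pics/side0.png

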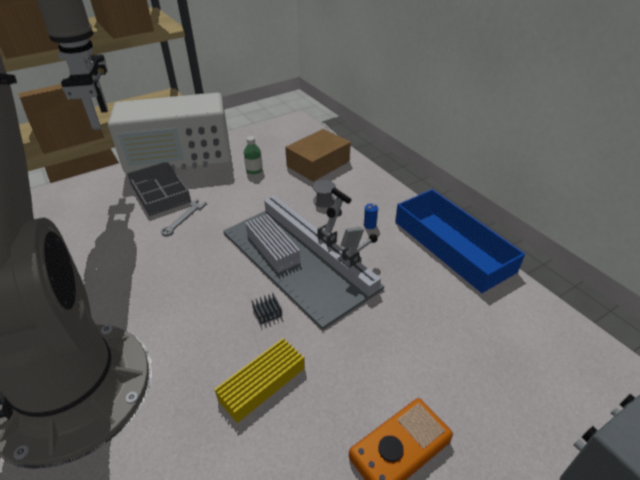

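The scene view shows the jig with plate corners near (295,215), (415,308), (372,362) and (248,255). The side view shows the stop and the hold-down both standing up. I'll enlarge both views.

```bash
python3 - <<'E'
import cv2,numpy as np
a=cv2.imread('pics/scene0.png')[205:365,240:420]; b=cv2.imread('pics/side0.png')[180:330,215:390]
a=cv2.resize(a,(800,711),interpolation=cv2.INTER_CUBIC); a=cv2.resize(a,(675,600))
b=cv2.resize(b,None,fx=4,fy=4,interpolation=cv2.INTER_CUBIC)
cv2.imwrite('pics/a.png',a); cv2.imwrite('pics/b.png',b)
E
```

```text
(no output)
```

View pics/a.png

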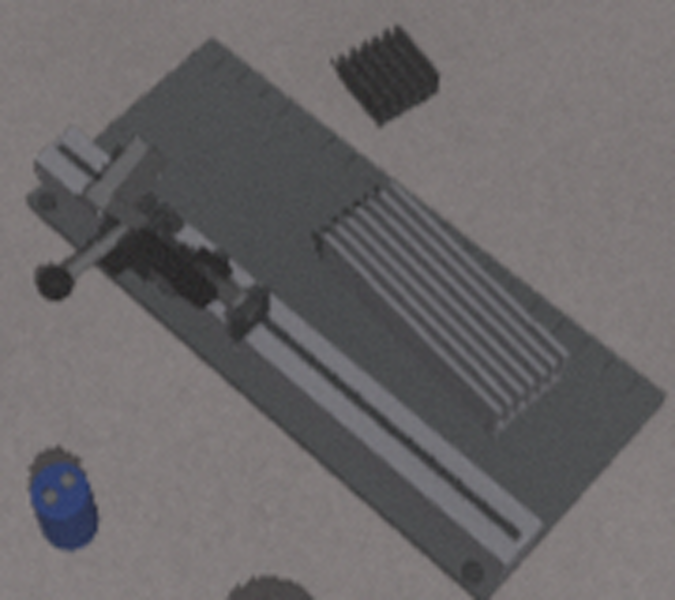

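View pics/b.png

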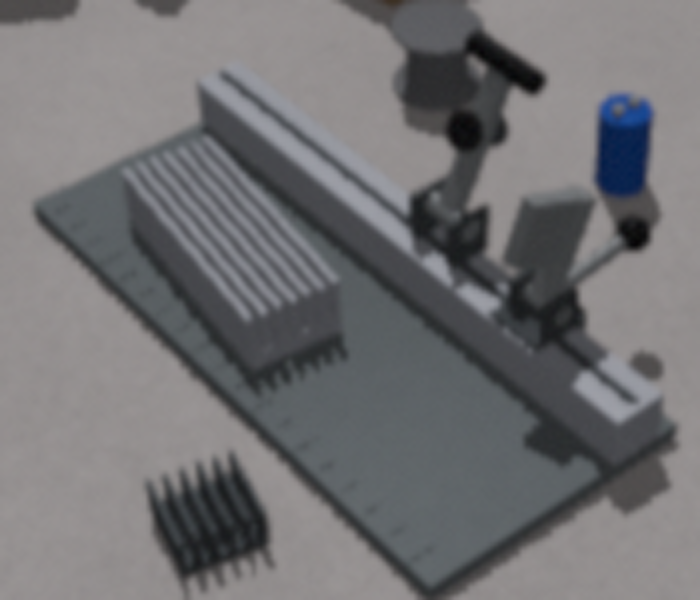

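```bash
cat > m.py <<'E'
from h import *
import pickle
np.set_printoptions(precision=4,suppress=True)
S=pickle.load(open('scene0.pkl','rb'));D=pickle.load(open('side0.pkl','rb'))
A=lambda u,v,z:onz(S,240+u/3.75,205+v/3.75,z); B=lambda u,v,z:onz(D,215+u/4,180+v/4,z)
J=np.array([[-.09,-.2],[-.09,.2],[.09,.2],[.09,-.2]])
def fit(m,w):
    m=np.array(m);w=np.array(w)[:,:2]; a=m-m.mean(0);b=w-w.mean(0)
    th=np.arctan2((a[:,0]*b[:,1]-a[:,1]*b[:,0]).sum(),(a*b).sum()); R=np.array([[np.cos(th),-np.sin(th)],[np.sin(th),np.cos(th)]])
    t=w.mean(0)-R@m.mean(0); print('th',th,'t',t,'res mm',(1e3*(w-m@R.T-t)).round(1).tolist()); return th,R,t
pa=[A(212,38,.012),A(663,397,.012),A(485,600,.012),A(28,200,.012)]
pb=[B(432,597,.012),B(38,208,.012),B(675,430,.012)]
fit(J,pa); fit(J[[0,1,3]],pb)
th,R,t=fit(np.vstack([J,J[[0,1,3]]]),pa+pb)
sa=[A(388,185,.052),A(570,352,.052),A(497,418,.052),A(318,240,.052)]
sb=[B(248,318,.052),B(125,168,.052),B(205,138,.052),B(338,282,.052)]
K=np.array([[-.03,-.08],[-.03,.08],[.03,.08],[.03,-.08]])
for x in (sa,sb): 
    h,_,c=fit(K,x); print(' jig',R.T@(c-t),h-th)
for n,p in dict(ballA=A(55,282,.0681),ballB=B(634,233,.0681)).items(): print(n,p,1e3*R.T@(p[:2]-t))
def tri(ra,rb):
    (c,d),(e,g)=ra,rb; k=np.linalg.lstsq(np.c_[d,-g],e-c,rcond=None)[0]; return c+d*k[0],e+g*k[1]
print(tri(ray(S,240+55/3.75,205+282/3.75),ray(D,215+634/4,180+233/4)))
E
python3 m.py
```

```text
th 0.11406190569061424 t [0.5321 0.0685] res mm [[0.8, 0.8], [3.1, -2.0], [-2.0, -1.2], [-1.9, 2.4]]
th 0.11166589205075426 t [0.5275 0.0594] res mm [[0.7, 0.5], [2.2, -4.1], [-2.9, 3.6]]
th 0.1124688645635337 t [0.5301 0.0646] res mm [[3.1, 4.6], [4.7, 1.7], [-0.3, 2.8], [0.4, 6.4], [-2.1, -4.7], [-0.2, -9.2], [-5.6, -1.7]]
th 0.027280821579591816 t [0.4965 0.1259] res mm [[-0.3, 0.3], [-1.9, -0.3], [1.9, 0.3], [0.3, -0.3]]
 jig [-0.0265  0.0647] -0.08518804298394188
th -1.1326264262882134e-05 t [0.4919 0.123 ] res mm [[1.5, 1.3], [2.2, 0.0], [-2.7, -0.6], [-1.0, -0.8]]
 jig [-0.0314  0.0623] -0.11248019082779658
ballA [ 0.6768 -0.0298  0.0681] [ 135.2299 -110.2386]
ballB [ 0.6764 -0.0306  0.0681] [ 134.6686 -111.    ]
(array([ 0.6767, -0.0301,  0.0675]), array([ 0.6768, -0.0301,  0.0675]))
```

Two views agree on the jig: yaw is about 0.113 rad and the ball triangulates to z = 67.5 mm against 68 expected. Next I'll move over the jig with the tool y axis along jig x, for a close wrist look.

Call:
{"op": "apply_moves", "data": {
  "targets": [0,0.0445,-0.093,0.025,0,0,-0.028,0,0.0445,-0.093,0.025,0,0,-0.028,0,0.0445,-0.093,0.025,0,0,-0.028,0,0.0445,-0.093,0.025,0,0,-0.028,0,0.0445,-0.093,0.025,0,0,-0.028,0,0.0445,-0.093,0.025,0,0,-0.028,0,0.0445,-0.093,0.025,0,0,-0.028,0,0.0445,-0.093,0.025,0,0,-0.028,0,0.0445,-0.093,0.025,0,0,-0.028,0,0.0445,-0.093,0.025,0,0,-0.028,0,0.0445,-0.093,0.025,0,0,-0.028,0,0,0,0,0,0,-0.028],
  "newtons": 20
}}

```text
t: 1.6
position: [0.5089, 0.1063, 0.3439]
orientation: [2.099, 2.336, 0.002]
ft_force: [-0.4, 0.7, -0.5]
opening: 0.0004
```

```bash
python3 - <<'E'
from h import *
import pickle
f=grab('wrist'); cv2.imwrite('pics/w1.png',f['pixels']); pickle.dump(f,open('w1.pkl','wb'))
np.set_printoptions(precision=4,suppress=True)
s=env.sense(); print(s['t'],s['position'],s['orientation'],s['q'],s['opening'],f['fov_y'],ray(f,320,240,True))
R=cv2.Rodrigues(s['orientation'])[0]; print(R)
E
```

```text
1.65 [0.5081 0.1083 0.3432] [2.1024 2.3341 0.0005] [-0.8324  0.0561  0.5298  1.789  -0.0294  1.3039 -0.1912] 0.00018296926044374112 65.70646984690485 (array([0.5013, 0.1712, 0.5238]), array([ 0.0392, -0.2267, -0.9732]))
[[-0.1042  0.9946  0.0004]
 [ 0.9946  0.1042  0.0001]
 [ 0.0001  0.0004 -1.    ]]
```

View pics/w1.png

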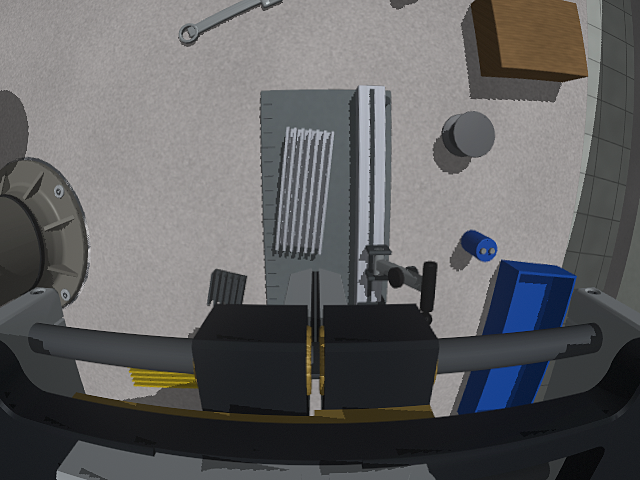

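The wrist view shows the sink's top corners at (287,128), (334,131), (322,256) and (274,254), and the plate's +y corners at (261,91) and (391,91).

```bash
python3 - <<'E'
from m import *
W=pickle.load(open('w1.pkl','rb'))
w=lambda u,v,z:onz(W,u,v,z,True)
cw=[w(261,91,.012),w(391,91,.012)]; print(cw)
L=[w(264,303,.012),w(262,200,.012)]
for p in cw+L: print('plate',1e3*R.T@(p[:2]-t))
for u,v in [(359,87),(357,150),(356,230)]: print('fence edge',1e3*R.T@(w(u,v,.046)[:2]-t))
h,_,c=fit(K,[w(274,254,.052),w(287,128,.052),w(334,131,.052),w(322,256,.052)]); print(1e3*R.T@(c-t),h-th)
print('small sink',R.T@(A(388,90,.02)[:2]-t))
# new combined
fit(np.vstack([J,J[[0,1,3]],J[[1,2]]]),pa+pb+cw)
E
```

```text
th 0.11406190569061424 t [0.5321 0.0685] res mm [[0.8, 0.8], [3.1, -2.0], [-2.0, -1.2], [-1.9, 2.4]]
th 0.11166589205075426 t [0.5275 0.0594] res mm [[0.7, 0.5], [2.2, -4.1], [-2.9, 3.6]]
th 0.1124688645635337 t [0.5301 0.0646] res mm [[3.1, 4.6], [4.7, 1.7], [-0.3, 2.8], [0.4, 6.4], [-2.1, -4.7], [-0.2, -9.2], [-5.6, -1.7]]
th 0.027280821579591816 t [0.4965 0.1259] res mm [[-0.3, 0.3], [-1.9, -0.3], [1.9, 0.3], [0.3, -0.3]]
 jig [-0.0265  0.0647] -0.08518804298394188
th -1.1326264262882134e-05 t [0.4919 0.123 ] res mm [[1.5, 1.3], [2.2, 0.0], [-2.7, -0.6], [-1.0, -0.8]]
 jig [-0.0314  0.0623] -0.11248019082779658
ballA [ 0.6768 -0.0298  0.0681] [ 135.2299 -110.2386]
ballB [ 0.6764 -0.0306  0.0681] [ 134.6686 -111.    ]
(array([ 0.6767, -0.0301,  0.0675]), array([ 0.6768, -0.0301,  0.0675]))
[array([0.4189, 0.2517, 0.012 ]), array([0.5965, 0.2724, 0.012 ])]
plate [-89.4279 198.458 ]
plate [ 89.3045 199.0247]
plate [ -93.5083 -108.1099]
plate [-90.1759  46.1541]
fence edge [ 40.5875 196.7784]
fence edge [ 37.7146 114.414 ]
fence edge [37.5292  9.7273]
th 0.010332736909406798 t [0.4933 0.1198] res mm [[-2.1, -3.6], [0.9, 1.0], [0.0, 2.7], [1.2, -0.1]]
[-30.3456  59.0476] -0.1021361276541269
small sink [-0.1344 -0.0731]
th 0.1125814825164451 t [0.5301 0.0643] res mm [[3.1, 4.9], [4.7, 2.0], [-0.3, 3.0], [0.3, 6.7], [-2.1, -4.4], [-0.2, -8.9], [-5.7, -1.4], [0.7, -1.2], [-0.6, -0.8]]
```

Call:
{"op": "apply_moves", "data": {
  "targets": [0,0.074,-0.0705,-0.0716,0,0,0.0026,0,0.074,-0.0705,-0.0716,0,0,0,0,0.074,-0.0705,-0.0716,0,0,0,0,0.074,-0.0705,-0.0716,0,0,0,0,0,0,-0.07,0,0,0,0,0,0,-0.07,0,0,0,0,0,0,-0.07,0,0,0,0,0,0,0,0,0,0]
}}

```text
t: 2.65
position: [0.6536, -0.0301, 0.0922]
orientation: [-2.076, -2.354, 0.006]
ft_force: [-0.8, 0.3, 0.3]
opening: 0.0004
```

Call:
{"op": "apply_moves", "data": {
  "targets": [0,-0.0238,-0.0087,0.004,0,0,0,0,-0.0238,-0.0027,0,0,0,0,0,-0.0238,-0.0027,0,0,0,0,0,-0.0238,-0.0027,0,0,0,0,0,-0.0238,-0.0027,0,0,0,0,0,0,0,0,0,0,0]
}}

```text
t: 3.4
position: [0.595, -0.0406, 0.0969]
orientation: [-2.08, -2.354, 0.0]
ft_force: [0.7, 0.9, 0.1]
opening: 0.0005
```

```bash
cat > look.py <<'E'
import sys
from h import *
import pickle
x=[]
for n,(u,v,w,h) in dict(scene=(240,205,180,160),side=(215,180,175,150)).items():
    f=grab(n); pickle.dump(f,open(f'{n}_{sys.argv[1]}.pkl','wb')); x.append(cv2.resize(f['pixels'][v:v+h,u:u+w],(400,int(400*h/w)),interpolation=cv2.INTER_CUBIC))
H=max(a.shape[0] for a in x); x=[cv2.copyMakeBorder(a,0,H-a.shape[0],0,0,cv2.BORDER_CONSTANT) for a in x]
cv2.imwrite(f'pics/{sys.argv[1]}.png',np.hstack(x)); s=env.sense(); print(s['t'],s['position'],s['ft_force'])
E
python3 look.py l1
```

```text
3.5 [ 0.59607362 -0.04035455  0.09682963] [ 0.63336436 -0.51338633  0.09391994]
```

View pics/l1.png

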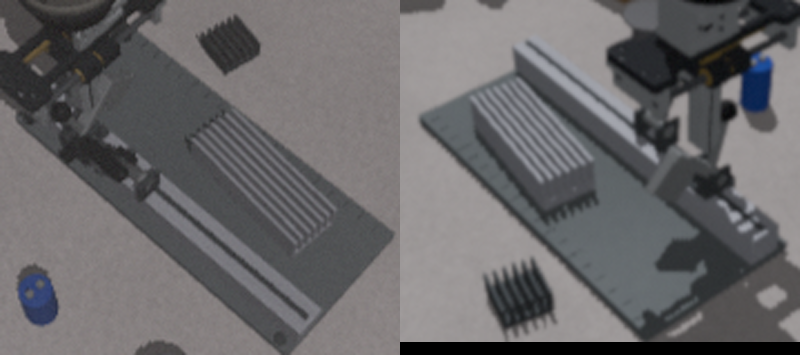

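The stop is leaning past 1 rad and falling, so I'll lift clear, turn 90° and go to the sink's near side.

Call:
{"op": "apply_moves", "data": {
  "targets": [0,0,0,0.1,0,0,0,0,0,0,0.1,0,0,0,0,0,0,0.1,0,0,0,0.64,-0.0338,0.0345,0,0,0,0.0556,0.64,-0.0338,0.0345,0,0,0,0.0556,0.64,-0.0338,0.0345,0,0,0,0.0556,0.64,-0.0338,0.0345,0,0,0,0.0556,0.64,-0.0338,0.0345,0,0,0,0.0556,0.64,-0.0338,0.0345,0,0,0,0.0556,0.64,-0.0338,0.0345,0,0,0,0.0556,0.64,-0.0338,0.0345,0,0,0,0.0556,0.64,-0.0338,0.0345,0,0,0,0.0556]
}}

```text
t: 5.0
position: [0.4436, 0.1153, 0.2468]
orientation: [-0.205, 3.135, -0.0]
ft_force: [-0.1, -0.0, 0.6]
opening: 0.0601
```

```bash
cat > w.py <<'E'
from h import *
np.set_printoptions(precision=4,suppress=True)
s=env.sense(); c,n=np.cos(.1125),np.sin(.1125); R=np.array([[c,-n],[n,c]]); t=np.array([.530,.0643])
p=s['position']; O=cv2.Rodrigues(s['orientation'])[0]
print('t',s['t'],'jig mm',1e3*R.T@(p[:2]-t),'z',1e3*p[2],'yaw err deg of tool y vs jig x',np.degrees(np.arctan2(O[1,1],O[0,1])-.1125),'tilt',O[:2,2],'F jig',R.T@s['ft_force'][:2],s['ft_force'][2],'q',s['q'],s['opening'])
E
python3 look.py l2; python3 w.py
```

```text
5.1 [0.4429489  0.11635725 0.24688105] [-0.1922932  -0.63297604  0.01004299]
t 5.1 jig mm [-80.6567  61.5008] z 246.88105485460164 yaw err deg of tool y vs jig x 91.09637128746422 tilt [-0.0002  0.0004] F jig [-0.2621 -0.6074] 0.01004299083263921 q [-0.7327  0.0114  0.3417  2.0364 -0.0048  1.0945  1.3137] 0.06010905689898501
```

View pics/l2.png

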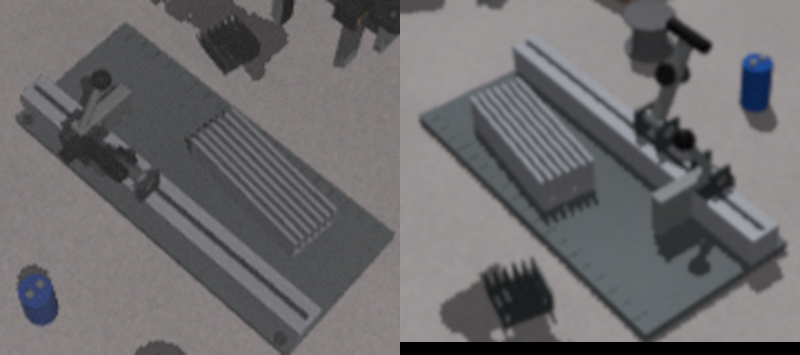

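The stop is down level. Next I'll descend and push the sink toward the fence.

Call:
{"op": "apply_moves", "data": {
  "targets": [0.64,-0.008,-0.004,-0.09,0,0,-0.006,0.64,0,0,-0.09,0,0,0,0.64,0,0,-0.09,0,0,0,0.64,0,0,-0.09,0,0,0,0.64,0,0,-0.08,0,0,0,0.64,0,0,-0.014,0,0,0,0.64,0,0,0,0,0,0]
}}

```text
t: 5.98
position: [0.4404, 0.1124, 0.0202]
orientation: [0.164, -3.137, 0.001]
ft_force: [0.3, -0.2, 0.1]
opening: 0.0604
```

```bash
python3 w.py
```

```text
t 5.975 jig mm [-83.5841  57.8676] z 20.22201877525517 yaw err deg of tool y vs jig x 89.5296554139493 tilt [-0.0001 -0.0004] F jig [ 0.2375 -0.2368] 0.050731804749377996 q [-0.6452  0.363   0.2971  2.2511 -0.1991  0.5512  1.4789] 0.06039018365402332
```

Call:
{"op": "apply_moves", "data": {
  "targets": [0.64,0.0119,0.0013,0,0,0,0.001,0.64,0.0119,0.0013,0,0,0,0,0.64,0.0079,0.0009,0,0,0,0,0.64,0.0079,0.0009,0,0,0,0,0.64,0.0079,0.0009,0,0,0,0,0.64,0.0079,0.0009,0,0,0,0,0.64,0.0079,0.0009,0,0,0,0,0.64,0.0079,0.0009,0,0,0,0,0.64,0.0079,0.0009,0,0,0,0,0.64,0.0079,0.0009,0,0,0,0,0.64,0.0079,0.0009,0,0,0,0,0.64,0,0,0,0,0,0]
}}

```text
t: 7.48
position: [0.4879, 0.1182, 0.0198]
orientation: [-0.171, 3.136, 0.0]
ft_force: [-0.5, -0.0, -0.3]
opening: 0.0602
```

```bash
python3 w.py
```

```text
t 7.475 jig mm [-35.7871  58.2369] z 19.81870455670511 yaw err deg of tool y vs jig x 89.79776741488476 tilt [0.0006 0.    ] F jig [-0.5117  0.0327] -0.3030751116342855 q [-0.6075  0.4227  0.2914  2.1502 -0.2117  0.5944  1.5155] 0.06020688885559997
```

Call:
{"op": "apply_moves", "data": {
  "targets": [0.64,0.004,0.0004,0,0,0,0,0.64,0.004,0.0004,0,0,0,0,0.64,0.004,0.0004,0,0,0,0,0.64,0.004,0.0004,0,0,0,0]
}}

```text
t: 7.98
position: [0.4943, 0.1186, 0.0196]
orientation: [0.172, -3.135, 0.001]
ft_force: [-13.0, -3.2, 10.0]
opening: 0.0602
```

```bash
python3 w.py
```

```text
t 7.975 jig mm [-29.4043  57.9243] z 19.569905741637545 yaw err deg of tool y vs jig x 89.82116525161338 tilt [-0.0023 -0.0006] F jig [-13.3025  -1.6871] 10.0337027043998 q [-0.6016  0.4323  0.2907  2.1342 -0.2133  0.6042  1.5205] 0.06018922156063317
```

Call:
{"op": "apply_moves", "data": {
  "targets": [0.64,-0.024,-0.003,0,0,0,0,0.64,-0.004,0,0.1,0,0,0,0.4,0,0,0.1,0,0,0,0.2,0.0085,0.0262,0.02,0,0,-0.0556,0.2,0.0085,0.0262,0,0,0,-0.0556,0.2,0.0085,0.0262,0,0,0,-0.0556,0.2,0.0085,0.0262,0,0,0,-0.0556,0.2,0.0085,0.0262,0,0,0,-0.0556,0.2,0.0085,0.0262,0,0,0,-0.0556,0.2,0.0085,0.0262,0,0,0,-0.0556,0.2,0.0085,0.0262,0,0,0,-0.0556,0.2,0.0085,0.0262,0,0,0,-0.0542]
}}

```text
t: 9.48
position: [0.5195, 0.2357, 0.1298]
orientation: [2.1, 2.336, 0.001]
ft_force: [0.0, -0.6, 0.6]
opening: 0.0188
```

```bash
python3 look.py l3; python3 w.py
```

```text
9.575 [0.51951661 0.23664411 0.12955298] [-0.10004365  0.75945824 -0.36165215]
t 9.575 jig mm [  8.9307 172.4315] z 129.55297693230062 yaw err deg of tool y vs jig x -0.0682058655724589 tilt [0.0006 0.    ] F jig [-0.0142  0.7659] -0.36165215476832824 q [-1.0445  0.3962  0.6364  1.9445 -0.2982  0.8942 -0.1448] 0.01878483639087172
```

View pics/l3.png

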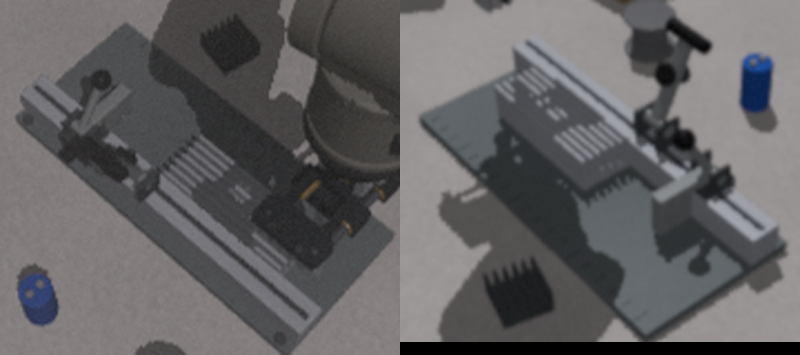

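Call:
{"op": "apply_moves", "data": {
  "targets": [0.2,0.002,0,-0.073,0,0,0,0.2,0,0,-0.073,0,0,0,0.2,0,0,-0.073,0,0,0,0.2,0.0027,-0.0238,0,0,0,0,0.2,0.0018,-0.0159,0,0,0,0,0.2,0.0014,-0.0119,0,0,0,0,0.2,0.0014,-0.0119,0,0,0,0,0.2,0.0014,-0.0119,0,0,0,0,0.2,0.0014,-0.0119,0,0,0,0,0.2,0.0014,-0.0119,0,0,0,0]
}}

```text
t: 10.82
position: [0.5264, 0.1854, 0.0203]
orientation: [-2.093, -2.343, -0.0]
ft_force: [-0.5, 1.4, 1.5]
opening: 0.019
```

```bash
python3 w.py
```

```text
t 10.825 jig mm [ 10.0286 120.7103] z 20.316255372343676 yaw err deg of tool y vs jig x -0.006699566865338383 tilt [0.     0.0001] F jig [-0.3301  1.4697] 1.5484817323067066 q [-0.8705  0.5357  0.5325  2.036  -0.426   0.678   0.0506] 0.019039105992418242
```

Call:
{"op": "apply_moves", "data": {
  "targets": [0.2,0.0012,-0.0109,0,0,0,0,0.2,0.0012,-0.0109,0,0,0,0,0.2,0.0012,-0.0109,0,0,0,0,0.2,0.0012,-0.0109,0,0,0,0,0.2,0.0012,-0.0109,0,0,0,0,0.2,0.0012,-0.0109,0,0,0,0,0.2,0.0012,-0.0109,0,0,0,0,0.2,0.0012,-0.0109,0,0,0,0,0.2,0.0009,-0.008,0,0,0,0,0.2,0,0,0,0,0,0]
}}

```text
t: 12.08
position: [0.5316, 0.1375, 0.0202]
orientation: [2.094, 2.342, -0.001]
ft_force: [-0.6, -0.1, 0.6]
opening: 0.0185
```

```bash
python3 w.py
```

```text
t 12.075 jig mm [ 9.7794 72.5258] z 20.22323214044645 yaw err deg of tool y vs jig x -0.0526972495691738 tilt [-0.0002 -0.0003] F jig [-0.5635 -0.0221] 0.5686333933601678 q [-0.7901  0.5242  0.5327  2.0561 -0.4224  0.6679  0.1327] 0.018471404166346315
```

Call:
{"op": "apply_moves", "data": {
  "targets": [0.2,0.0005,-0.004,0,0,0,0,0.2,0.0005,-0.004,0,0,0,0,0.2,0.0005,-0.004,0,0,0,0,0.2,0,0,0,0,0,0]
}}

```text
t: 12.58
position: [0.5324, 0.1318, 0.0203]
orientation: [2.094, 2.342, -0.0]
ft_force: [-1.3, 1.1, 0.5]
opening: 0.0188
```

```bash
python3 w.py
```

```text
t 12.575 jig mm [ 9.923 66.781] z 20.277347834555055 yaw err deg of tool y vs jig x -0.034912607897148264 tilt [-0.     -0.0001] F jig [-1.1342  1.2316] 0.5104466978340738 q [-0.7798  0.5231  0.5325  2.0576 -0.4222  0.6671  0.1434] 0.018837095538391524
```

Call:
{"op": "apply_moves", "data": {
  "targets": [0.2,0.0004,-0.003,0,0,0,0,0.2,0.0003,-0.003,0,0,0,0,0.2,0,0,0,0,0,0]
}}

```text
t: 12.95
position: [0.5326, 0.1297, 0.0203]
orientation: [-2.092, -2.343, -0.001]
ft_force: [-0.8, 5.2, -0.2]
opening: 0.019
```

```bash
python3 w.py
```

```text
t 12.95 jig mm [ 9.8968 64.7046] z 20.274117412181585 yaw err deg of tool y vs jig x 0.012877616161439589 tilt [-0.0003  0.0007] F jig [-0.2531  5.2424] -0.2013155996510022 q [-0.7749  0.5225  0.5315  2.0582 -0.4226  0.6669  0.1488] 0.01895811129390936
```

Call:
{"op": "apply_moves", "data": {
  "targets": [0.2,0.0003,-0.003,0,0,0,0,0.2,0,0,0,0,0,0,0.2,-0.0022,0.0199,0,0,0,0,0.2,0,0,0.11,0,0,0,0.64,0,0,0.11,0,0,0,0.64,0,0,0.02,0,0,0.0556,0.64,0,0,0,0,0,0.0556]
}}

```text
t: 13.82
position: [0.5323, 0.1381, 0.1416]
orientation: [1.646, 2.675, 0.003]
ft_force: [0.4, -0.6, 0.2]
opening: 0.0454
```

Call:
{"op": "apply_moves", "data": {
  "targets": [0.64,-0.0153,-0.0305,0,0,0,0.0556,0.64,-0.0153,-0.0305,0,0,0,0.0556,0.64,-0.0153,-0.0305,0,0,0,0.0556,0.64,-0.0153,-0.0305,0,0,0,0.0556,0.64,-0.0153,-0.0305,0,0,0,0.0556,0.64,-0.0153,-0.0305,0,0,0,0.0556,0.64,-0.0153,-0.0305,0,0,0,0.0556,0.64,0,0,-0.08,0,0,0,0.64,0,0,-0.08,0,0,0,0.64,0,0,-0.08,0,0,0,0.64,0,0,0,0,0,0]
}}

```text
t: 15.2
position: [0.4764, 0.0302, 0.0185]
orientation: [0.177, -3.132, 0.002]
ft_force: [0.9, 0.2, 0.3]
opening: 0.0598
```

```bash
python3 w.py
```

```text
t 15.2 jig mm [-57.0829 -27.88  ] z 18.480028805703444 yaw err deg of tool y vs jig x 90.03357340621498 tilt [-0.0045 -0.0018] F jig [0.9667 0.142 ] 0.3438128402711049 q [-0.4784  0.4015  0.3336  2.2017 -0.2352  0.5759  1.7132] 0.05979336831979521
```

Call:
{"op": "apply_moves", "data": {
  "targets": [0.64,0.0119,0.0013,0.003,0,0,0,0.64,0.0119,0.0013,0,0,0,0,0.64,0.0119,0.0013,0,0,0,0,0.64,0.0099,0.0011,0,0,0,0,0.64,0.005,0.0006,0,0,0,0,0.64,0.003,0.0003,0,0,0,0,0.64,0,0,0,0,0,0]
}}

```text
t: 16.08
position: [0.5041, 0.0336, 0.0215]
orientation: [0.178, -3.135, 0.0]
ft_force: [-4.7, -0.1, 3.0]
opening: 0.06
```

```bash
python3 w.py
```

```text
t 16.075 jig mm [-29.1478 -27.6036] z 21.529279592508402 yaw err deg of tool y vs jig x 90.06228028095596 tilt [-0.0016 -0.0002] F jig [-4.6572  0.43  ] 2.9870806016219524 q [-0.4679  0.4293  0.3322  2.1424 -0.2407  0.606   1.7197] 0.06004313553316529
```

Call:
{"op": "apply_moves", "data": {
  "targets": [0.64,-0.022,-0.0025,0,0,0,0,0.4,-0.002,0,0.1,0,0,0,0,0,0,0.1,0,0,0,0,0,0,0.1,0,0,0,0,0,0,0.1,0,0,0]
}}

```text
t: 16.7
position: [0.4923, 0.0323, 0.2234]
orientation: [-0.178, 3.136, 0.0]
ft_force: [0.6, 0.8, 0.3]
opening: 0.0236
```

Call:
{"op": "apply_moves", "data": {
  "targets": [0,0.0409,0.0042,0,0,0,-0.0556,0,0.0409,0.0042,0,0,0,-0.0556,0,0.0409,0.0042,0,0,0,-0.0556,0,0.0409,0.0042,0,0,0,-0.0556,0,0.0409,0.0042,0,0,0,-0.0556,0,0.0409,0.0042,0,0,0,-0.0556,0,0.0409,0.0042,0,0,0,-0.0556,0,0.0409,0.0042,0,0,0,-0.0556,0,0.0409,0.0042,0,0,0,-0.0556,0,0,0,0,0,0,0]
}}

```text
t: 17.95
position: [0.6773, 0.0515, 0.221]
orientation: [2.094, 2.342, -0.002]
ft_force: [-0.7, 0.5, 0.4]
opening: 0.0004
```

```bash
python3 w.py; python3 look.py l4; python3 - <<'E'
from h import *
import pickle
f=grab('wrist'); pickle.dump(f,open('w4.pkl','wb')); a=cv2.resize(f['pixels'][60:360,120:420],None,fx=1.33,fy=1.33); b=cv2.imread('pics/l4.png')
a=cv2.resize(f['pixels'][:,:],(440,330)); b=cv2.resize(b,(800,b.shape[0])); b=b[:355]
h=np.zeros((355+240,800,3),np.uint8); h[:b.shape[0]]=b; h[355:,:320]=cv2.resize(f['pixels'],(320,240)); cv2.imwrite('pics/l4b.png',h)
E
```

```text
t 17.95 jig mm [144.9293 -29.2364] z 220.9937265992131 yaw err deg of tool y vs jig x -0.042238906192114165 tilt [-0.0004 -0.0009] F jig [-0.6793  0.5472] 0.3913260697165051 q [-0.6506  0.4952  0.6876  1.6056 -0.3339  1.1621  0.224 ] 0.00043080959967116287
18.05 [0.67635055 0.05110927 0.22143053] [-0.21630382 -0.09022133  0.29733376]
```

View pics/l4b.png

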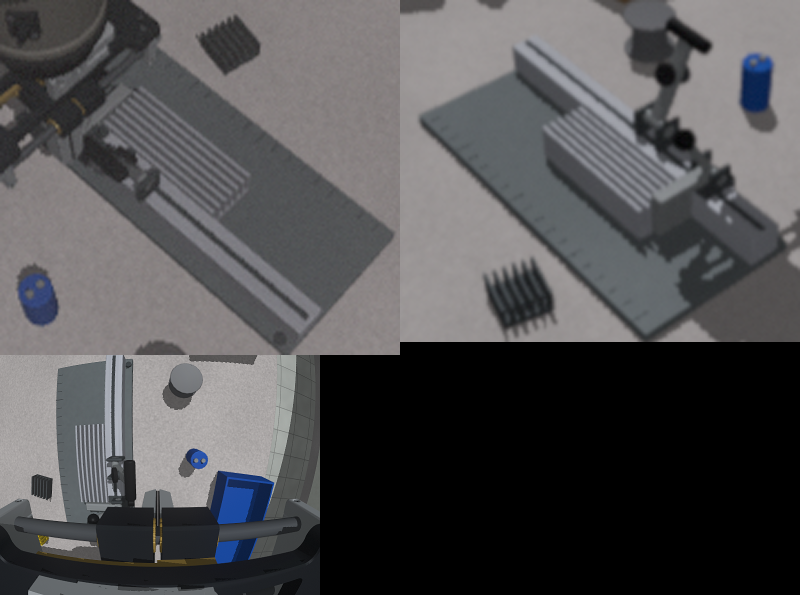

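The sink sits flat on the fence and against the lowered leaf. Next is the hold-down.

Call:
{"op": "apply_moves", "data": {
  "targets": [0,0,0,-0.081,0,0,0,0,0,0,-0.081,0,0,0,0,-0.0219,-0.0025,0,0,0,0,0,-0.0219,-0.0025,0,0,0,0,0,-0.0219,-0.0025,0,0,0,0,0,-0.0219,-0.0025,0,0,0,0,0,-0.0219,-0.0025,0,0,0,0,0,-0.0219,-0.0025,0,0,0,0,0,-0.0219,-0.0025,0,0,0,0,0,-0.0219,-0.0025,0,0,0,0,0,-0.0219,-0.0025,0,0,0,0,0,0,0,0,0,0,0]
}}

```text
t: 19.6
position: [0.5778, 0.0401, 0.1409]
orientation: [-2.093, -2.342, -0.0]
ft_force: [1.0, -1.3, -0.1]
opening: 0.0005
```

```bash
python3 w.py
```

```text
t 19.6 jig mm [ 44.7659 -29.4285] z 140.86578444948577 yaw err deg of tool y vs jig x -0.020125779560037645 tilt [-0.0003  0.0004] F jig [ 0.7993 -1.4091] -0.13991688205485137 q [-0.7187  0.4065  0.6872  1.9178 -0.3193  0.9278  0.2352] 0.0004898464843787664
```

Call:
{"op": "apply_moves", "data": {
  "targets": [0,0,0,0.06,0,0,0,0,0,0,0.06,0,0,0,0,-0.0304,-0.0578,0,0,0,0,0,-0.0304,-0.0578,0,0,0,0,0,-0.0304,-0.0578,0,0,0,0,0,0,0,0,0,0,0,0,0,0,0,0,0,0,0,0,0,0,0,0,0]
}}

```text
t: 20.6
position: [0.5329, -0.0463, 0.2005]
orientation: [-2.092, -2.343, 0.001]
ft_force: [0.7, 0.7, -0.1]
opening: 0.0009
```

```bash
python3 w.py; python3 look.py l5
```

```text
t 20.6 jig mm [  -9.5672 -110.1781] z 200.4514005920728 yaw err deg of tool y vs jig x 0.017889508511066132 tilt [-0.0005 -0.0002] F jig [0.7673 0.6641] -0.08360204515704425 q [-0.6851  0.2502  0.7732  1.958  -0.2051  1.0127  0.2949] 0.0008712798173442101
20.7 [ 0.53294096 -0.04617599  0.2005223 ] [ 0.13071101 -0.05482011 -0.26645831]
```

View pics/l5.png

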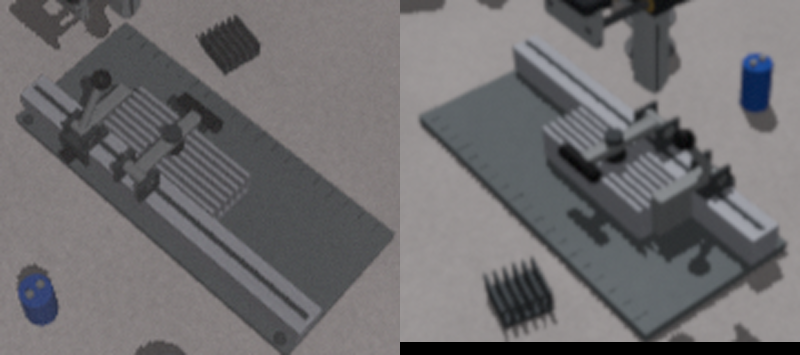

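The hold-down foot rests on the sink with the stop still down. Now I'll flip the stop up by pushing its ball toward +x.

Call:
{"op": "apply_moves", "data": {
  "targets": [0,0,0,-0.1025,0,0,0,0,0,0,-0.1025,0,0,0,0,0.0119,0.0013,0,0,0,0,0,0.0119,0.0013,0,0,0,0,0,0.0119,0.0013,0,0,0,0,0,0.0119,0.0013,0,0,0,0,0,0.0119,0.0013,0,0,0,0,0,0.0119,0.0013,0,0,0,0,0,0.0159,0.0018,0,0,0,0,0,0.0159,0.0018,0,0,0,0,0,0.0159,0.0018,0,0,0,0,0,0.0159,0.0018,0,0,0,0]
}}

```text
t: 22.2
position: [0.6009, -0.039, 0.0982]
orientation: [-2.093, -2.343, 0.0]
ft_force: [-0.8, -0.5, -0.1]
opening: 0.0006
```

```bash
python3 w.py
```

```text
t 22.2 jig mm [  58.9023 -110.5927] z 98.18260870573955 yaw err deg of tool y vs jig x -0.011230484083117774 tilt [-0.0001 -0.    ] F jig [-0.8159 -0.4315] -0.059783825647371724 q [-0.5444  0.5041  0.6642  1.8978 -0.3985  0.8745  0.4326] 0.0005903987091940319
```

Call:
{"op": "apply_moves", "data": {
  "targets": [0,0.0165,0.0019,0,0,0,0,0,0.0165,0.0019,0,0,0,0,0,0.0165,0.0019,0,0,0,0,0,0.0165,0.0019,0,0,0,0,0,0.0165,0.0019,0,0,0,0,0,0.0165,0.0019,0,0,0,0,0,0.0165,0.0019,0,0,0,0,0,0,0,0,0,0,0,0,0,0,0,0,0,0,0,0,0,0,0,0,0]
}}

```text
t: 23.45
position: [0.6579, -0.0325, 0.0983]
orientation: [-2.093, -2.342, -0.0]
ft_force: [0.0, -1.4, -0.0]
opening: 0.0004
```

Call:
{"op": "apply_moves", "data": {
  "targets": [0,0,0,0.1,0,0,0,0,0,0,0.1,0,0,0,0,0,0,0.1,0,0,0,0,0,-0.1,0,0,0,0,0,0,-0.1,0,0,0,0,0,0,-0.1,0,0,0,0,0,0,0,0,0,0,0]
}}

```text
t: 24.32
position: [0.6567, -0.1876, 0.2487]
orientation: [2.1, 2.335, -0.002]
ft_force: [0.2, 0.9, 0.3]
opening: 0.0008
```

```bash
python3 w.py; python3 look.py l6
```

```text
t 24.325 jig mm [  97.665  -264.4965] z 248.68403385930938 yaw err deg of tool y vs jig x -0.3726668185595724 tilt [ 0.0001 -0.0016] F jig [0.3422 0.8772] 0.25849557247717125 q [-0.3287  0.4922  0.7442  1.5673 -0.3464  1.2182  0.5828] 0.000763609422229793
24.425 [ 0.65786745 -0.18277941  0.24819066] [-0.0617479  -0.70462855  0.67618284]
```

View pics/l6.png

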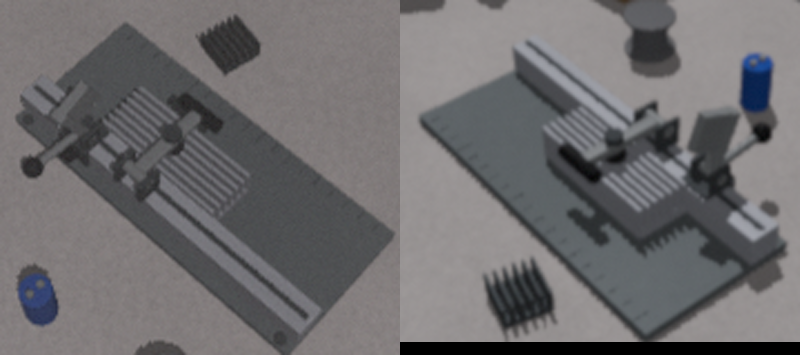

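The stop is fully up and the hold-down is on the sink. One numeric check for sink shift and bystander motion, then I'll hand in.

```bash
python3 - <<'E'
from h import *
import pickle
L=lambda n:pickle.load(open(n+'.pkl','rb'))['pixels'][...,1].astype(np.float32)
def sh(a,b,r):
    u,v,w,h=r; (d,q)=cv2.phaseCorrelate(L(a)[v:v+h,u:u+w],L(b)[v:v+h,u:u+w]); return np.round(d,2),round(q,2)
print('sink scene l5->l6',sh('scene_l5','scene_l6',(315,260,40,45)))
print('sink side l5->l6',sh('side_l5','side_l6',(275,225,45,35)))
print('small',sh('side0','side_l6',(245,285,45,50)),'cap',sh('scene0','scene_l6',(243,320,28,35)),'spool',sh('scene0','scene_l6',(290,350,50,55)),
 'meter',sh('side0','side_l6',(340,390,120,90)),'bottle',sh('side0','side_l6',(235,130,35,50)),'wrench',sh('side0','side_l6',(155,195,60,45)),'yellow',sh('side0','side_l6',(205,330,110,95)))
print(env.hand_in())
E
```

```text
sink scene l5->l6 (array([-0.01,  0.52]), 0.99)
sink side l5->l6 (array([ 0.48, -0.07]), 1.0)
small (array([0.51, 0.05]), 1.02) cap (array([-0.07,  0.  ]), 1.0) spool (array([-0.02,  0.06]), 0.97) meter (array([-0.2 , -0.09]), 0.6) bottle (array([-0.03, -0.09]), 0.94) wrench (array([0.  , 0.44]), 1.0) yellow (array([-0.01,  0.03]), 0.99)
the job is handed in; nothing more can be done
None
```

The job is done and handed in at about 24 s of the 72 s allowed. In order:
1. I flipped the stop down.
2. I pushed the heat sink flat onto the fence, then endways to the stop, then flat again.
3. I swung the hold-down over so its foot rests on the sink.
4. I flipped the stop back up by its ball and moved the arm clear.

**Gauging:** both pushes on the fence side ended at the same place (x -29.4, then -29.1 mm). Endways contact came at 64.7 mm against 64.4 mm expected. Contact forces read 13 N or less at each check; I did not log the peak.

**Final pictures:** the stop is fully up, the foot is on the sink, and the arm is clear.

**Image-shift check:** most readings were near zero. The sink (when the stop was flipped up), the small heat sink and the wrench each read about 0.5 px along one image axis. All of these were along crop sides 45 px long, so I take it as an artefact of the method; I did not re-run it to confirm. The multimeter read -0.2 px at lower confidence (0.6), in a crop that may include moving shadow; the arm never went near it.

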